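# Hook the stock tray out of its bay

## Robot

A 6-joint arm with a two-finger parallel gripper is mounted at the origin on a cart in front of the work surface, level with it; the furniture and walls round the work are solid. World frame = base frame: x ahead of the robot, y to its left, z up, the work surface at z = 0. Lengths are in m, angles in degrees, forces in N, time in s.
With the tool pointing down it reaches from about 0.4 to 0.825 m from the base axis. Payload 7 kg.
Tool frame: the origin (TCP) lies at the very end of the fingers, on their centre line; the grasp point (between the pads) lies 19 mm behind it (ctrl.hold_point_z is the distance from the TCP to the grasp point, in m); z points along the fingers, y is the line along which they close (so a half turn about z gives the same grasp; the last joint's range is limited). The gripper opens to 88 mm and grips with 3 to 60 N. Pads are 19 mm wide; open, the fingers measure 130 mm over their backs; the gripper's body (78 mm by 193 mm) begins 47 mm behind the grasp point.
Start: joints at [-55.858, 20.546, 0.682, 0, -70.136, -16.507], TCP at [0.204, -0.643, 0.227] pointing down, gripper open.
Joint ranges: [-176.03, 176.03], [-82.01, 121.73], [-58.28, 71.71], [-173.87, 95.51], [-174.79, -0.11], [-173.66, 173.66]. Speed limits (degrees/s): [136.94, 136.94, 172.46, 180, 180, 180].

## Interface

Orientations are given as [roll, pitch, yaw] about the fixed x, y, z axes, in that order (R = Rz(yaw) Ry(pitch) Rx(roll)).
In Python, from plant import sensors, viewer, workorder, ctrl gives the robot as it stands.
- The arm moves only by the shell command python3 -m pendant 'ROWS'. ROWS is JSON, a list of rows, each a list of 3 entries, a list of its own where there are three numbers: the opening, from -1 (shut) to 1 (fully open), so that 0 is half open, then the shift along the tool's x, y, z in m, then the turn, a rotation vector about the tool's x, y, z in degrees. A call has 1 to 10 rows; each row is the pose to reach, as a shift and turn from the pose commanded when the call began, along the tool's axes at that moment; what a row does not reach only later rows make up. A row lasts 1/12 s, in which the tool goes at most 41.7 mm and 7.16 degrees, less where a joint would pass 70% of its speed; a pose out of reach is approached as far as the arm can. A call with a gripper value outside its range is refused whole. The fingers move at their own pace and stop on an object; the grip force is fixed at half the most. Time passes only in rows, so rows that repeat a pose let the fingers close. It gives the time, the measured TCP pose, the force, the opening and the grip force at its end, in the units of the state.
- sensors.get_obs(): the state, without advancing time (a new reading comes with each control period).
- viewer.snapshot(name): name is "side" or "top" or "wrist"; returns the picture (480x640x3 uint8, red, green, blue); there is no depth.
- viewer.camera_params(name): a dict with "fx", "fy", "cx", "cy" (pixels), "extrinsics" (4x4, takes a point from world to camera coordinates). Camera axes: x right, y up, looking along -z (the intrinsics and any distortion apply to the point x, -y, -z); pixel columns grow to the right and rows downward; lengths in m; the calibration is good to about 2 mm. A picture is of the moment at which its call begins: read the wrist's pose just before it. camera_params takes no time and is no camera call; for the wrist camera it gives the pose at the moment of the call.
- workorder.close_job(): hands the job in; it is judged then, once.
The state is a dict: "clock": time; "joint_pos": joint angles; "qvel": joint speeds; "tau": joint torques, N m; "tool_pos": TCP position; "orientation": TCP orientation; "force": force on the tool from outside, world axes, zero at the start; "moment": the same for the moment, N m; "opening": finger opening in m; "gripper_force": force on a finger pad.
Only numpy, scipy, OpenCV 4.12 (cv2) and the standard library are available. Lean on these libraries where they do the work, as an engineer would, in place of code of your own. Each camera call takes 0.05 s, during which the arm holds its last target. There are 200 camera calls.

## Task

Use the wooden-handled hook to draw the tray that has the swivelling pull ring out of the low two-bay shelf, until its middle is past the shelf's front edge by a centimetre or two, so that a little more than half of it stands out and its rear end is still in the bay. The ring may point to either side beneath the shelf, so feel for it with the hook's tip; do not touch that tray with the gripper or arm, only with the hook. Then unhook it, lay the hook down on the bare table top as you found it, handle flat and tip downward, well clear of the tray, and leave the other tray and everything else where it is.

Things in the scene. Friction and masses are not known exactly. Their poses are not given: they have to be found in the camera images.
- hook_tool: Pull hook standing loose on the table. Wooden handle 90 long x 26 wide x 34 high, with a 7 mm steel shank from its front end, bent straight down at the tip. Origin: centre of the handle's underside; x along the tool toward the tip, z up. Shank axis at z = 26.5, shank top at z = 30; tip at x = 105, round end at z = 3. About 0.12 kg.
- hook_tip (a point): The lower end of the hook's tip, at (105, 0, 3) mm in the tool's frame.
- shelf_unit: Fixed plywood shelf unit with two open-fronted bays side by side, no floor (the trays stand on the table). Origin: on the table at the middle of the roof's front edge; x points into the bays, y to the left seen from the robot, z up. Roof underside at z = 66, roof top at z = 74, depth 165, width 214; walls 6 thick; bays 98 wide with middles at y = +52 and -52.
- ring_tray: Loose open aluminium tray 92 x 92 x 34 high, holding a black foil roll fixed in it, about 0.3 to 0.7 kg, in one of the two bays (either one), with 3 mm play to each wall. Origin: centre of its underside; x points from its front to its rear. At the start its front stands about 55 to 62 mm inside the roof's edge. Slides on the table with 1 to 5 N. It carries a steel pull ring on its front.
- ring_pivot (a point): Pin of the flat, level pull ring, 54 mm before the tray's centre, 15 mm up. Wire 5 mm, hole 24 mm across, its centre 34 mm from the pin. It swivels lightly up to 0.9 rad either side of straight out (tray's -x), stays where left; its angle is not reported, the roof hides it. On the wire the tip stops 12 to 17 mm above the table, in the hole it goes on down; if hooked, the tray follows.
- knob_tray: The other tray, of the same size, in the other bay, with a fixed round knob instead of a ring and two glass nuggets in it. Leave it alone. Origin: centre of its underside.
- masking_tape: Tape roll 101 across, 24 high, on the shelf's roof. Origin: centre of underside. Leave alone.
- nail_tin: Tin of nails 61 across, 22 high, on the shelf's roof. Origin: centre of underside. Leave alone.
- solder_spool: Solder spool 62 x 92 x 40 high, on the waffle grid at the right. Leave alone.
- lead_block: White layout block 22 x 70 x 18 high, on the table at the left, beyond the soldering iron stand (fixed, 160 mm high, about 0.53 m ahead and 0.165 m left of the robot; keep clear of it). Leave alone.
- foil_roll_copper: Copper foil roll 61 across, 7 high, lying on the 13 mm high waffle grid at the right (grid edge 0.253 m right of the robot's axis). Leave alone.
- glue_stick: Standing glue stick 26 across, 92 high, on the waffle grid. Leave alone.

How it is judged (in metres and radians):
On the way:
1. the tray is being drawn by the hook: hook and tray in contact with the tray drawn out more than 30 mm (contact force between hook_tool and ring_tray above 0.3 N and x of ring_tray in the frame of shelf_unit below 0.07 m), for 0.02 s.
At the end, for the whole second after the job is handed in: The ring tray stands flat and still, its centre 0 to 38 mm in front of the shelf's front edge. The hook stands released and still on the table top, handle flat within 0.12 rad, handle middle and tip each over 110 mm from the tray's centre (x of ring_tray in the frame of shelf_unit between -0.038 and 0 m and angle between ring_tray's own z axis and vertical below 0.08 rad and linear speed of each of ring_tray, hook_tool below 0.01 m/s and height (world z) of hook_tool between -0.004 and 0.008 m and angle between hook_tool's own z axis and vertical below 0.12 rad and contact force between hook_tool and ring_tray below 0.05 N and horizontal distance between each of hook_tip, hook_tool and ring_tray above 0.11 m); the robot touches nothing.
It fails at once if the gripper or arm touches the ring tray (contact force between any of the fingers, the arm and ring_tray above 0.5 N).
It fails at once if the other tray is moved by more than 15 mm (distance of knob_tray from where it was at the start of the episode above 0.015 m).
It fails at once if a bystander is moved by more than 30 mm (distance of any of masking_tape, nail_tin, solder_spool, lead_block, foil_roll_copper, glue_stick from where it was at the start of the episode above 0.03 m).
It also fails if it takes over 72 s, if anything falls off the work surface, if the arm or the gripper's body presses on something with over 40 N, if the wrist force passes 120 N, or if a joint passes its speed limit or range.

## Working session

There is one attempt and no reset: what is moved stays moved. The work goes in short steps, Python scripts to look and compute and a shell command to move; the robot and the scene stay as the last step left them, time stands still between calls to the robot, and variables do not carry over. Pictures are saved under pics/ and viewed, at most 10 in all, crops included, and the job is handed in when it is done.

```bash
ls; mkdir -p pics; python3 - <<'E'
from plant import sensors, viewer, ctrl
import cv2,numpy as np
for n in ["top","side"]:
    cv2.imwrite(f"pics/{n}0.png",viewer.snapshot(n)[:,:,::-1])
    print(n,viewer.camera_params(n))
print(sensors.get_obs(),ctrl.hold_point_z)
E
```

```text
pics
top {'fx': 616.3364843972975, 'fy': 616.3364843972975, 'cx': 324.20299577369684, 'cy': 238.7870181418951, 'extrinsics': array([[-2.75348860e-02, -9.99620800e-01,  2.92529163e-04,
        -1.10533019e-01],
       [ 9.81138711e-01, -2.69697752e-02,  1.91414368e-01,
        -6.51765754e-01],
       [-1.91333894e-01,  5.55758450e-03,  9.81509274e-01,
        -1.07287756e+00],
       [ 0.00000000e+00,  0.00000000e+00,  0.00000000e+00,
         1.00000000e+00]])}
side {'fx': 501.74545263551164, 'fy': 501.74545263551164, 'cx': 322.23063280344843, 'cy': 237.4241601771514, 'extrinsics': array([[ 0.98861335, -0.14967348, -0.01554001, -0.62741554],
       [ 0.0732589 ,  0.38851806,  0.91852428, -0.077448  ],
       [-0.13144115, -0.90920381,  0.39505905, -1.05565723],
       [ 0.        ,  0.        ,  0.        ,  1.        ]])}
{'clock': 0.1, 'joint_pos': array([-5.58569879e+01,  2.05887796e+01,  6.38416445e-01, -1.84556898e-02,
       -7.01370188e+01, -1.65060738e+01]), 'qvel': array([-0.0258335 , -0.02509339,  0.04828903,  0.05447644, -0.02204057,
        0.04650971]), 'tau': array([-2.02739117e-03, -5.84160054e+01,  2.93750542e+01,  7.01547012e+00,
        1.01073092e-02, -7.78830713e-05]), 'tool_pos': array([ 0.20434247, -0.64285181,  0.22569317]), 'orientation': array([ 1.79911289e+02, -8.19373920e-03, -1.62369339e+02]), 'force': array([-0.89569915,  0.17202817,  0.62778237]), 'moment': array([-0.00551905,  0.01699589,  0.03879789]), 'gripper_force': 0.0, 'opening': 0.087995834157906} 0.0188
```

View pics/top0.png

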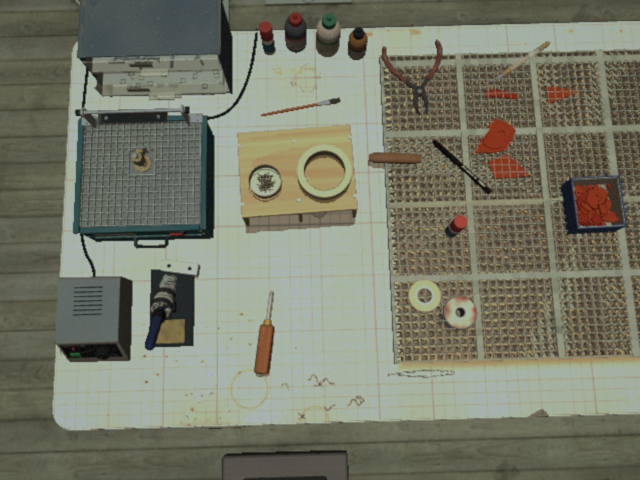

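View pics/side0.png

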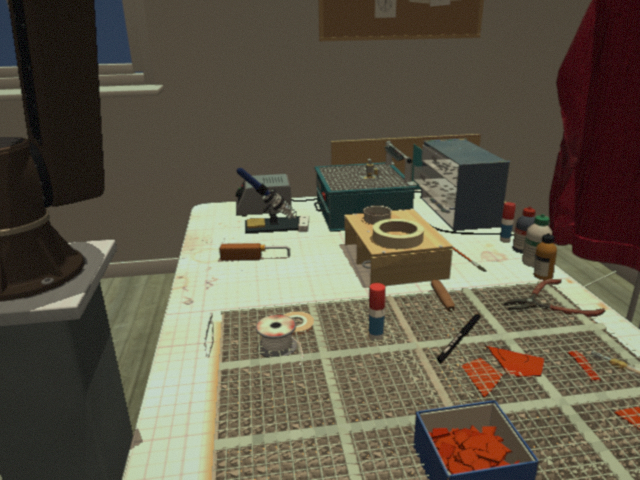

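```bash
cat > h.py <<'E'
import numpy as np,cv2
from plant import sensors,viewer
from scipy.spatial.transform import Rotation as R
def px2w(P,u,v,z):
    E=P["extrinsics"];d=np.array([(u-P["cx"])/P["fx"],-(v-P["cy"])/P["fy"],-1.])
    o=-E[:3,:3].T@E[:3,3];r=E[:3,:3].T@d
    return o+r*(z-o[2])/r[2]
def w2px(P,p):
    c=P["extrinsics"][:3,:3]@np.array(p)+P["extrinsics"][:3,3]
    return P["cx"]+P["fx"]*c[0]/-c[2],P["cy"]-P["fy"]*c[1]/-c[2]
def toolshift(p,rpy=None,o=None):
    """tool-axes shift to world TCP p; and turn to rpy"""
    o=o or sensors.get_obs()
    r=R.from_euler('xyz',o["orientation"],degrees=True)
    out=[r.inv().apply(np.array(p)-o["tool_pos"])]
    if rpy is not None: out.append(np.degrees((r.inv()*R.from_euler('xyz',rpy,degrees=True)).as_rotvec()))
    return out
def crop(img,x0,y0,x1,y1,s,name): cv2.imwrite(name,cv2.resize(img[y0:y1,x0:x1,::-1],None,fx=s,fy=s,interpolation=cv2.INTER_CUBIC))
E
python3 - <<'E'
from h import *
im=cv2.imread("pics/top0.png")[:,:,::-1]
crop(im,228,195,368,385,3,"pics/c1.png")
P=viewer.camera_params("top")
for u,v,z in [(240,218.5,.074),(356,208.5,.074),(262,373,.034),(267,321,.034),(271,292,.03)]: print(u,v,px2w(P,u,v,z).round(4))
E
```

```text
240 218.5 [0.6885 0.0252 0.074 ]
356 208.5 [ 0.7015 -0.1885  0.074 ]
262 373 [ 0.4093 -0.009   0.034 ]
267 321 [ 0.5027 -0.019   0.034 ]
271 292 [ 0.5565 -0.0266  0.03  ]
```

View pics/c1.png

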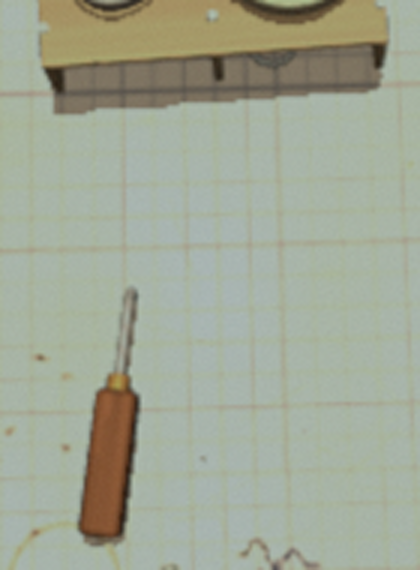

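```bash
python3 - <<'E'
from h import *
P=viewer.camera_params("top")
for z in (.015,.05): print(px2w(P,318,214,z).round(4))
W=viewer.camera_params("wrist");o=sensors.get_obs();r=R.from_euler('xyz',o["orientation"],degrees=True)
E=W["extrinsics"];c=-E[:3,:3].T@E[:3,3]
print(W["fx"],W["cx"],W["cy"],"cam in tool",r.inv().apply(c-o["tool_pos"]),"view",r.inv().apply(-E[2,:3]),"right",r.inv().apply(E[0,:3]))
for y in (173.9,): print(toolshift([.42,-.08,.26],[180,0,y]),toolshift([.456,-.014,.1],[180,0,y]))
E
```

```text
[ 0.7071 -0.118   0.015 ]
[ 0.6988 -0.1181  0.05  ]
382.2592906007415 320.43742109446526 238.77344784272148 cam in tool [ 0.07391401 -0.00059425 -0.15829004] view [-2.75295323e-01  2.64858778e-04  9.61359670e-01] right [-3.96254909e-04  9.99999846e-01 -3.88976022e-04]
[array([-0.37599943,  0.47114824, -0.03363117]), array([ 0.08574209, -0.02644729, 23.73064953])] [array([-0.43032142,  0.52289668,  0.12644138]), array([ 0.08574209, -0.02644729, 23.73064953])]
```

```bash
python3 -m pendant '[[1,[-0.05,0.06,0],[0,0,6]],[1,[-0.1,0.12,0],[0,0,12]],[1,[-0.15,0.18,0],[0,0,18]],[1,[-0.2,0.24,0],[0,0,23.7]],[1,[-0.376,0.471,-0.02],[0,0,23.7]],[1,[-0.376,0.471,-0.02],[0,0,23.7]],[1,[-0.376,0.471,-0.02],[0,0,23.7]],[1,[-0.376,0.471,-0.02],[0,0,23.7]],[1,[-0.376,0.471,-0.02],[0,0,23.7]],[1,[-0.376,0.471,-0.02],[0,0,23.7]]]'
python3 - <<'E'
from h import *
o=sensors.get_obs();r=R.from_euler('xyz',o["orientation"],degrees=True)
t=R.from_euler('xyz',[180,0,173.9],degrees=True)*R.from_rotvec([0,-40,0],degrees=True)
print(toolshift([.53,-.08,.15]),(r.inv()*t).as_rotvec(degrees=True))
E
```

```text
clock: 0.93
tool_pos: [0.3547, -0.2531, 0.2381]
orientation: [180.0, 0.0, 173.9]
force: [1.8, 0.5, 0.6]
opening: 0.0877
gripper_force: 0.0
[array([-0.15588825,  0.19071245,  0.08812056])] [ 1.21408081e-02 -3.99867257e+01  9.71122516e-03]
```

```bash
python3 -m pendant '[[1,[-0.03,0.03,0],[0,-7,0]],[1,[-0.06,0.06,0],[0,-14,0]],[1,[-0.08,0.09,0.02],[0,-21,0]],[1,[-0.1,0.12,0.04],[0,-28,0]],[1,[-0.12,0.15,0.06],[0,-35,0]],[1,[-0.14,0.17,0.08],[0,-40,0]],[1,[-0.155,0.19,0.088],[0,-40,0]],[1,[-0.155,0.19,0.088],[0,-40,0]],[1,[-0.155,0.19,0.088],[0,-40,0]]]'
python3 - <<'E'
from h import *
import pickle
P=viewer.camera_params("wrist");im=viewer.snapshot("wrist");pickle.dump(P,open("W1.pkl","wb"))
cv2.imwrite("pics/w1.png",im[:,:,::-1])
E
```

```text
clock: 1.68
tool_pos: [0.545, -0.1502, 0.1998]
orientation: [176.3, 37.2, 174.0]
force: [0.7, 0.7, 1.5]
opening: 0.0875
gripper_force: 0.0
```

View pics/w1.png

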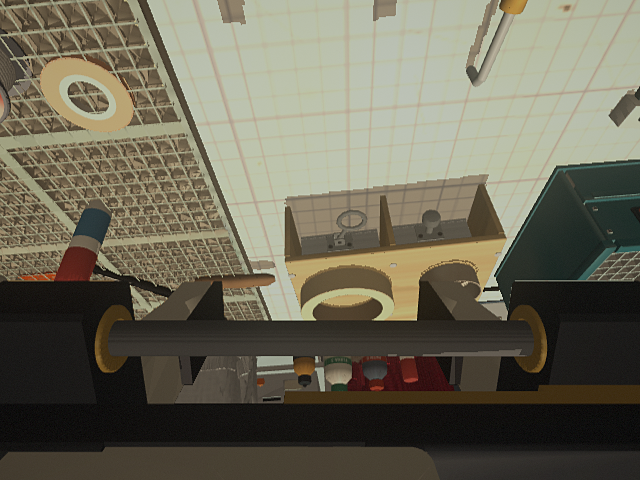

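```bash
python3 - <<'E'
import cv2
im=cv2.imread("pics/w1.png")[:,:,::-1]
from h import crop
crop(im,275,165,515,275,3.3,"pics/w1c.png")
E
```

```text
(no output)
```

View pics/w1c.png

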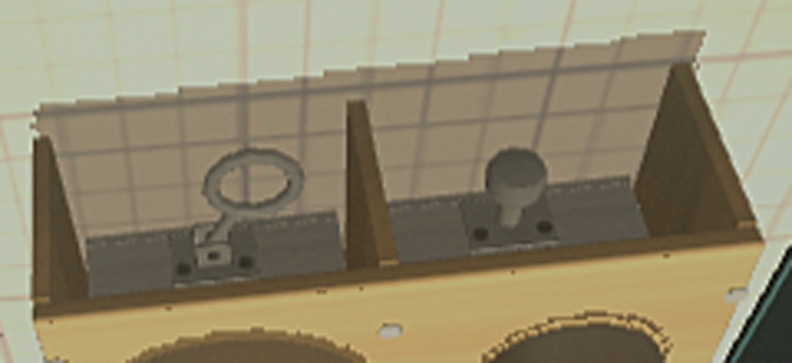

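```bash
python3 - <<'E'
from h import *
import pickle
P=pickle.load(open("W1.pkl","rb"))
for n,u,v,z in [("ring",351.7,219.8,.015),("pin",339.2,238.6,.015),("wallR",287,206,0),("wallM",383.2,195.3,0),("wallL",482,184.7,0),("tip",474,83,.003)]: print(n,px2w(P,u,v,z).round(4))
hk=np.array([.456,-.014]);
o=sensors.get_obs();print(o["tool_pos"],o["orientation"])
r=R.from_euler('xyz',o["orientation"],degrees=True)
t=R.from_euler('xyz',[180,0,173.9],degrees=True)
print(toolshift([.456,-.014,.14]),(r.inv()*t).as_rotvec(degrees=True))
E
```

```text
ring [ 0.7167 -0.1179  0.015 ]
pin [ 0.7494 -0.1325  0.015 ]
wallR [ 0.7021 -0.1873  0.    ]
wallM [ 0.6978 -0.0823  0.    ]
wallL [0.6941 0.0228 0.    ]
tip [ 0.5707 -0.018   0.003 ]
[ 0.54605936 -0.14913586  0.20124344] [176.25078424  37.32052833 174.07128143]
[array([ 0.11946791,  0.12576278, -0.00585584])] [ 3.67147138 37.30178618  1.38617872]
```

```bash
python3 -m pendant '[[1,[0.02,0.02,-0.01],[0.7,7,0.3]],[1,[0.04,0.04,-0.01],[1.4,14,0.6]],[1,[0.06,0.06,-0.01],[2.1,21,0.9]],[1,[0.08,0.08,-0.01],[2.8,28,1.1]],[1,[0.119,0.126,-0.006],[3.67,37.3,1.39]],[1,[0.119,0.126,-0.006],[3.67,37.3,1.39]],[1,[0.119,0.126,-0.006],[3.67,37.3,1.39]],[1,[0.119,0.126,-0.006],[3.67,37.3,1.39]]]'
python3 - <<'E'
from h import *
import pickle
P=viewer.camera_params("wrist");im=viewer.snapshot("wrist");pickle.dump(P,open("W2.pkl","wb"))
cv2.imwrite("pics/w2.png",im[:,:,::-1])
t=R.from_euler('xyz',[180,0,173.9],degrees=True)
o=sensors.get_obs();print(o["tool_pos"],o["orientation"])
print([w2px(P,p) for p in ([.456,-.014,.034],[.5604,-.0252,.003],[.411,-.0092,.034])])
E
```

```text
clock: 2.4
tool_pos: [0.4558, -0.0123, 0.1392]
orientation: [179.9, -0.1, 174.0]
force: [-1.1, -1.0, 0.2]
opening: 0.0876
gripper_force: 0.0
[ 0.45497685 -0.01339018  0.13954272] [1.79942216e+02 3.07260731e-02 1.73954106e+02]
[(np.float64(318.45980908039877), np.float64(237.1290753555992)), (np.float64(318.5088685881726), np.float64(343.7858951525699)), (np.float64(318.45981609244274), np.float64(173.38958617473415))]
```

View pics/w2.png

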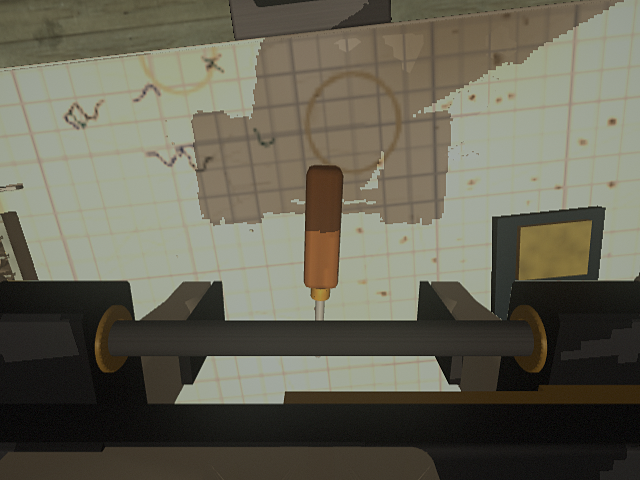

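```bash
python3 - <<'E'
from h import *
import pickle
P=pickle.load(open("W2.pkl","rb"))
a=px2w(P,325,168,.030);b=px2w(P,320.5,289,.030);c=(a+b)/2
print(a,b,c,np.linalg.norm(b-a),np.degrees(np.arctan2(b[1]-a[1],b[0]-a[0])))
for s in (-.013,.013):
  print([w2px(P,[.4535+x*.991+s*.13,-.0115-x*.13+s*.99,z]) for x,z in((-.045,.03),(.045,.03))])
print(toolshift([c[0]+.003,c[1],.0]))
E
```

```text
[ 0.40823146 -0.00437116  0.03      ] [ 0.49778377 -0.01691922  0.03      ] [ 0.45300762 -0.01064519  0.03      ] 0.090427145427226 -7.976347170916714
[(np.float64(304.50018822021946), np.float64(168.69081451835598)), (np.float64(302.81562417412704), np.float64(289.0363980581676))]
[(np.float64(342.0042423387712), np.float64(169.66113078347746)), (np.float64(337.12459434582195), np.float64(289.8318022150602))]
[array([-0.00066108,  0.00269755,  0.13954589])]
```

```bash
python3 -m pendant '[[1,[0.002,0.0027,0.03],[0,0,2]],[1,[0.002,0.0027,0.06],[0,0,2]],[1,[0.002,0.0027,0.09],[0,0,2]],[1,[0.002,0.0027,0.115],[0,0,2]],[1,[0.002,0.0027,0.132],[0,0,2]],[1,[0.002,0.0027,0.132],[0,0,2]],[-1,[0.002,0.0027,0.132],[0,0,2]],[-1,[0.002,0.0027,0.132],[0,0,2]],[-1,[0.002,0.0027,0.132],[0,0,2]],[-1,[0.002,0.0027,0.132],[0,0,2]]]'
python3 -m pendant '[[-1,[0,0,0],[0,0,0]],[-1,[0,0,0],[0,0,0]],[-1,[0,0,0],[0,0,0]],[-1,[0,0,0],[0,0,0]],[-1,[0,0,0],[0,0,0]],[-1,[0,0,0],[0,0,0]]]'
```

```text
clock: 3.28
tool_pos: [0.4543, -0.0105, 0.0098]
orientation: [179.9, 0.2, 171.9]
force: [-0.0, -0.8, -0.1]
opening: 0.0662
gripper_force: 0.0
clock: 3.78
tool_pos: [0.4534, -0.0107, 0.0084]
orientation: [179.9, 0.1, 171.9]
force: [0.5, -0.8, 0.5]
opening: 0.0264
gripper_force: 0.0
```

```bash
python3 -m pendant '[[-1,[0,0,0],[0,0,0]],[-1,[0,0,0],[0,0,0]],[-1,[0,0,-0.01],[0,0,0]],[-1,[0,0,-0.02],[0,0,0]],[-1,[0,0,-0.02],[0,0,0]]]'
python3 - <<'E'
from h import *
print(toolshift([.53,-.127,.0284],[180,0,182.8]))
E
```

```text
clock: 4.2
tool_pos: [0.4542, -0.0105, 0.0296]
orientation: [179.9, 0.2, 171.9]
force: [-0.2, -0.9, -0.3]
opening: 0.0259
gripper_force: 30.0
[array([-0.09139606, -0.10467154,  0.00121851]), array([  0.08716282,   0.16765004, -10.86899107])]
```

```bash
python3 -m pendant '[[-1,[-0.02,-0.025,0],[0,0,-3]],[-1,[-0.04,-0.05,0],[0,0,-6]],[-1,[-0.06,-0.075,0],[0,0,-9]],[-1,[-0.08,-0.095,0],[0,0,-10.9]],[-1,[-0.091,-0.105,0],[0,0,-10.9]],[-1,[-0.091,-0.105,0],[0,0,-10.9]],[-1,[-0.091,-0.105,0],[0,0,-10.9]]]'
python3 - <<'E'
from h import *
o=sensors.get_obs();print(o["tool_pos"],o["orientation"],o["force"])
P=viewer.camera_params("top");im=viewer.snapshot("top")
r=R.from_euler('xyz',o["orientation"],degrees=True)
t=o["tool_pos"]+r.apply([-.105,0,0]); print(t,w2px(P,[t[0],t[1],.050]))
W=viewer.camera_params("wrist");iw=viewer.snapshot("wrist")
a=im[190:270,290:370];b=iw[0:480,120:560]
cv2.imwrite("pics/t3.png",cv2.resize(a,None,fx=6,fy=6,interpolation=cv2.INTER_CUBIC)[:,:,::-1])
E
```

```text
clock: 4.78
tool_pos: [0.5283, -0.1282, 0.0273]
orientation: [179.9, -0.0, -177.3]
force: [-0.9, -0.1, -2.2]
opening: 0.0258
gripper_force: 30.0
[ 0.52831281 -0.12823807  0.0273212 ] [ 1.79946690e+02 -8.00290654e-03 -1.77316015e+02] [-0.9436378  -0.08960737 -2.23701119]
[ 0.63319763 -0.1233212   0.02730653] (np.float64(321.68577870451315), np.float64(248.26328746636534))
```

View pics/t3.png

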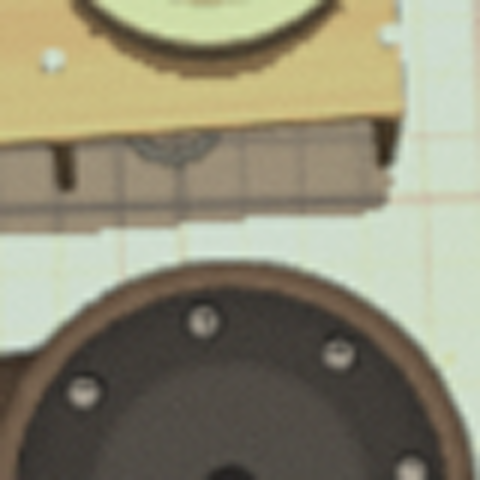

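```bash
python3 - <<'E'
from h import *
P=viewer.camera_params("top")
print(px2w(P,319.2,217.2,.015))
print(toolshift([.7165-.105,-.1180-.005,.0284]))
E
```

```text
[ 0.70064868 -0.1201835   0.015     ]
[array([-0.08385149,  0.00023478, -0.0006821 ])]
```

```bash
python3 -m pendant '[[-1,[-0.03,0,0],[0,0,0]],[-1,[-0.06,0,0],[0,0,0]],[-1,[-0.084,0,0],[0,0,0]],[-1,[-0.084,0,0],[0,0,0]],[-1,[-0.084,0,0],[0,0,0]],[-1,[-0.084,0,0],[0,0,0]]]'
python3 -m pendant '[[-1,[0,0,0.003],[0,0,0]],[-1,[0,0,0.006],[0,0,0]],[-1,[0,0,0.008],[0,0,0]],[-1,[0,0,0.010],[0,0,0]],[-1,[0,0,0.010],[0,0,0]],[-1,[0,0,0.010],[0,0,0]]]'
```

```text
clock: 5.38
tool_pos: [0.6114, -0.1226, 0.028]
orientation: [179.9, -0.0, -177.1]
force: [-0.2, -0.4, -1.4]
opening: 0.026
gripper_force: 30.0
clock: 5.88
tool_pos: [0.6124, -0.1235, 0.0184]
orientation: [180.0, 0.1, -177.2]
force: [0.5, 0.0, -1.5]
opening: 0.0255
gripper_force: 30.0
```

```bash
python3 -m pendant '[[-1,[0,0,0.003],[0,0,0]],[-1,[0,0,0.005],[0,0,0]],[-1,[0,0,0.007],[0,0,0]],[-1,[0,0,0.007],[0,0,0]],[-1,[0,0,0.007],[0,0,0]]]'
python3 -m pendant '[[-1,[0.005,0.000,0],[0,0,0]],[-1,[0.01,0,0],[0,0,0]],[-1,[0.015,-0.001,0],[0,0,0]],[-1,[0.02,-0.002,0],[0,0,0]],[-1,[0.025,-0.003,0],[0,0,0]],[-1,[0.03,-0.004,0],[0,0,0]],[-1,[0.03,-0.004,0],[0,0,0]]]'
```

```text
clock: 6.3
tool_pos: [0.6125, -0.1234, 0.0113]
orientation: [180.0, 0.0, -177.2]
force: [0.6, -0.5, -1.6]
opening: 0.0257
gripper_force: 30.0
clock: 6.88
tool_pos: [0.5817, -0.1291, 0.0116]
orientation: [179.9, 0.0, -177.2]
force: [-0.4, -0.0, -1.3]
opening: 0.0259
gripper_force: 30.0
```

```bash
python3 -m pendant '[[-1,[0.005,0.000,0],[0,0,0]],[-1,[0.01,0,0],[0,0,0]],[-1,[0.015,0,0],[0,0,0]],[-1,[0.02,0,0],[0,0,0]]]'
python3 -m pendant '[[-1,[0.005,0.000,0],[0,0,0]],[-1,[0.01,0,0],[0,0,0]],[-1,[0.015,0,0],[0,0,0]],[-1,[0.02,0,0],[0,0,0]]]'
python3 - <<'E'
from h import *
a=viewer.snapshot("top")[190:270,290:370];b=viewer.snapshot("side")[180:300,330:470]
f=lambda i:cv2.resize(i,(400,400),interpolation=cv2.INTER_CUBIC)[:,:,::-1]
cv2.imwrite("pics/m4.png",np.hstack([f(a),f(b)]))
E
```

```text
clock: 7.22
tool_pos: [0.5628, -0.1298, 0.0116]
orientation: [180.0, 0.1, -177.2]
force: [2.6, -0.5, -2.0]
opening: 0.0257
gripper_force: 30.0
clock: 7.55
tool_pos: [0.5426, -0.1308, 0.0115]
orientation: [180.0, 0.1, -177.2]
force: [3.9, 0.3, -0.3]
opening: 0.0258
gripper_force: 30.0
```

View pics/m4.png

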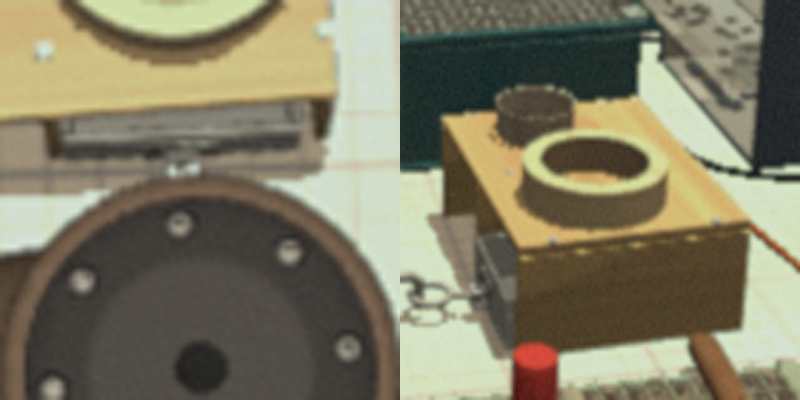

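```bash
python3 -m pendant '[[-1,[0.006,0,0],[0,0,0]],[-1,[0.012,0,0],[0,0,0]],[-1,[0.018,0,0],[0,0,0]],[-1,[0.024,0,0],[0,0,0]],[-1,[0.030,0,0],[0,0,0]],[-1,[0.036,0,0],[0,0,0]],[-1,[0.042,0,0],[0,0,0]],[-1,[0.048,0,0],[0,0,0]],[-1,[0.055,0,0],[0,0,0]],[-1,[0.055,0,0],[0,0,0]]]'
python3 - <<'E'
from h import *
P=viewer.camera_params("top")
print(px2w(P,325,221,0))
a=viewer.snapshot("top")[190:290,270:370]
b=viewer.snapshot("side")[200:300,340:440]
f=lambda i:cv2.resize(i,(400,400),interpolation=cv2.INTER_CUBIC)[:,:,::-1]
cv2.imwrite("pics/m5.png",np.hstack([f(a),f(b)]))
E
```

```text
clock: 8.48
tool_pos: [0.486, -0.1337, 0.0113]
orientation: [179.9, -0.0, -177.2]
force: [-0.0, 0.2, -1.5]
opening: 0.0257
gripper_force: 30.0
[ 0.69618286 -0.13131269  0.        ]
```

View pics/m5.png

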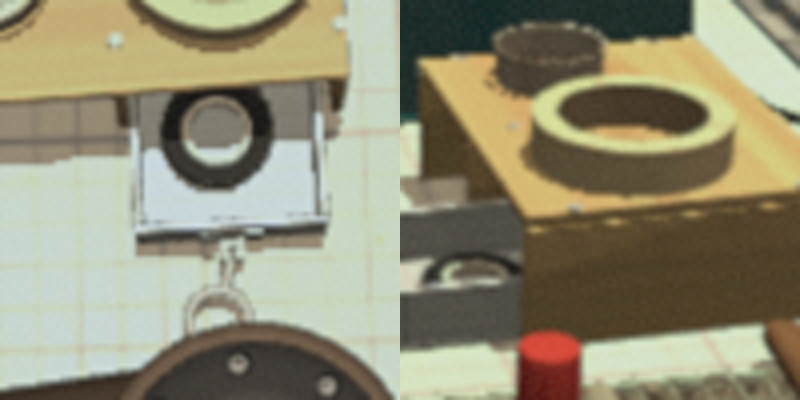

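```bash
python3 - <<'E'
from h import *
P=viewer.camera_params("top")
l=px2w(P,270+137/4,190+232/4,.034);r=px2w(P,270+326/4,190+219/4,.034);m=(l+r)/2
print(l,r,m, px2w(P,270+135/4,190+241/4,0),px2w(P,270+217/4,190+137/4,.03))
O=np.array([.6965,-.082]);x=np.array([np.cos(np.radians(2.8)),np.sin(np.radians(2.8))])
print((m[:2]-O)@x+.046)
E
```

```text
[ 0.6374714  -0.09049271  0.034     ] [ 0.64125045 -0.17976503  0.034     ] [ 0.63936092 -0.13512887  0.034     ] [ 0.63919757 -0.08848877  0.        ] [ 0.6831265  -0.12947275  0.03      ]
-0.013666194647113272
```

```bash
python3 -m pendant '[[-1,[0.002,0,0],[0,0,0]],[-1,[0.004,0,0],[0,0,0]],[-1,[0.004,0,0],[0,0,0]],[-1,[0.001,0,0],[0,0,0]],[-1,[-0.002,0,0],[0,0,0]],[-1,[-0.004,0,0],[0,0,0]],[-1,[-0.004,0,0],[0,0,0]],[-1,[-0.004,0,0],[0,0,0]]]'
python3 -m pendant '[[-1,[0,0,-0.005],[0,0,0]],[-1,[0,0,-0.01],[0,0,0]],[-1,[0,0,-0.018],[0,0,0]],[-1,[0,0,-0.028],[0,0,0]],[-1,[0,0,-0.04],[0,0,0]],[-1,[0,0,-0.05],[0,0,0]],[-1,[0,0,-0.05],[0,0,0]]]'
python3 - <<'E'
from h import *
# place: hook near original pose
print(toolshift([.4535,-.0107,.06],[180,0,172]))
E
```

```text
clock: 9.25
tool_pos: [0.492, -0.1334, 0.0112]
orientation: [180.0, 0.0, -177.2]
force: [0.4, -0.6, -1.8]
opening: 0.0257
gripper_force: 30.0
clock: 9.83
tool_pos: [0.4936, -0.1333, 0.0642]
orientation: [180.0, 0.3, -177.2]
force: [0.8, 0.7, -1.7]
opening: 0.0258
gripper_force: 30.0
[array([0.03398625, 0.12447182, 0.0040817 ]), array([ 0.06844724,  0.32233036, 10.84381369])]
```

```bash
python3 -m pendant '[[-1,[0.02,0.02,0],[0,0,2]],[-1,[0.034,0.05,0],[0,0,5]],[-1,[0.034,0.08,0],[0,0,8]],[-1,[0.034,0.11,0],[0,0,10.8]],[-1,[0.034,0.124,0],[0,0,10.8]],[-1,[0.034,0.124,0.01],[0,0,10.8]],[-1,[0.034,0.124,0.03],[0,0,10.8]],[-1,[0.034,0.124,0.045],[0,0,10.8]],[-1,[0.034,0.124,0.045],[0,0,10.8]],[-1,[0.034,0.124,0.045],[0,0,10.8]]]'
```

```text
clock: 10.67
tool_pos: [0.4514, -0.0114, 0.0161]
orientation: [-180.0, -0.0, 172.0]
force: [0.3, 0.2, -0.8]
opening: 0.0258
gripper_force: 30.0
```

```bash
python3 -m pendant '[[-1,[0,0,0.003],[0,0,0]],[-1,[0,0,0.005],[0,0,0]],[-1,[0,0,0.007],[0,0,0]],[-1,[0,0,0.007],[0,0,0]],[-1,[0,0,0.007],[0,0,0]],[-1,[0,0,0.007],[0,0,0]]]'
```

```text
clock: 11.17
tool_pos: [0.4521, -0.0111, 0.0097]
orientation: [179.9, 0.1, 172.0]
force: [0.4, -0.0, -0.8]
opening: 0.0258
gripper_force: 30.0
```

```bash
python3 -m pendant '[[-1,[0,0,0.0015],[0,0,0]],[-1,[0,0,0.0015],[0,0,0]],[-1,[0,0,0.0015],[0,0,0]]]'
python3 -m pendant '[[0.3,[0,0,0],[0,0,0]],[0.3,[0,0,0],[0,0,0]],[0.3,[0,0,0],[0,0,0]],[0.3,[0,0,0],[0,0,0]],[0.3,[0,0,0],[0,0,0]],[0.3,[0,0,0],[0,0,0]],[0.3,[0,0,0],[0,0,0]]]'
python3 -m pendant '[[0.3,[0,0,-0.02],[0,0,0]],[0.3,[0,0,-0.04],[0,0,0]],[0.3,[0.03,0,-0.08],[0,0,0]],[0.3,[0.03,-0.03,-0.12],[0,0,0]],[0.3,[0.03,-0.07,-0.15],[0,0,0]],[0.3,[0.03,-0.11,-0.17],[0,0,0]],[0.3,[0.03,-0.15,-0.2],[0,0,0]],[0.3,[0.03,-0.19,-0.2],[0,0,0]],[0.3,[0.03,-0.23,-0.2],[0,0,0]],[0.3,[0.03,-0.27,-0.2],[0,0,0]]]'
python3 - <<'E'
from h import *
a=viewer.snapshot("top")[190:400,230:380]
b=viewer.snapshot("side")[200:300,200:440]
f=lambda i,s:cv2.resize(i,s,interpolation=cv2.INTER_CUBIC)[:,:,::-1]
cv2.imwrite("pics/m6.png",np.hstack([f(a,(400,560)),np.vstack([f(b,(400,167)),np.zeros((393,400,3),np.uint8)])]))
E
```

```text
clock: 11.42
tool_pos: [0.4523, -0.011, 0.0083]
orientation: [179.9, 0.1, 172.0]
force: [-1.5, 1.4, 5.3]
opening: 0.0259
gripper_force: 30.0
clock: 12.0
tool_pos: [0.452, -0.0111, 0.0079]
orientation: [179.9, 0.1, 172.0]
force: [-0.1, -0.0, -0.4]
opening: 0.0562
gripper_force: 0.0
clock: 12.83
tool_pos: [0.3877, -0.2532, 0.2084]
orientation: [180.0, 0.3, 172.1]
force: [1.6, 0.6, -0.4]
opening: 0.0569
gripper_force: 0.0
```

View pics/m6.png

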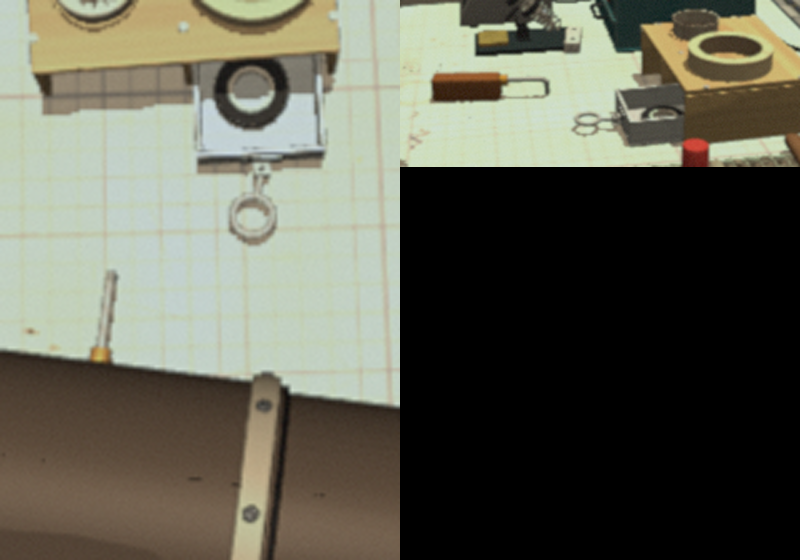

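The hook lies flat and clear of the tray, with its tip at about crop pixel (110,272). The tray's front edge has moved to row ~158 of the crop (full-image row ~249), so the centre is about 16 mm in front of the shelf edge.

```bash
python3 -m pendant '[[0.3,[0,0,0],[0,0,0]],[0.3,[0,0,0],[0,0,0]],[0.3,[0,0,0],[0,0,0]]]' | head -1; python3 -c "
from plant import workorder
print(workorder.close_job())"
```

```text
clock: 13.18
the job is handed in; nothing more can be done
None
```

The ring tray is drawn out with its centre about 16 mm in front of the shelf's edge by my estimate from the camera images, the hook lies flat on the table where I found it, and the job was handed in at about 13 s; no verdict came back.

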